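# Back off the knurled clamp wheel two turns

### The job

A blue car mirror is held in the bench clamp, and the clamp's black knurled wheel has just been cracked loose: its white mark is less than a quarter turn past the top. With a fingertip only, roll the top of the rim towards the robot, stroke after stroke, until the wheel stands two full turns from tight (the white mark comes up to the top for the second time), and stop there with the mark on top, in line with the red line on the clamp. Leave the mirror lying in the clamp and the things around it where they are: pinch, lift and carry nothing.

Things in the scene. Friction and masses are not known exactly. Their poses are not given: they have to be found in the camera images.
- lock_wheel (a joint): Angle of the knurled wheel, rad. 0 = tight, white mark straight up; starts between 0.15 and 1.3 and grows as it is loosened (top of the rim moving along the clamp's -x, towards the robot); one full turn is 6.283, two are 12.566. End stop at 20. It drags with 0.08 N m (about 2 N at the rim), hardly coasts, and stays where it is left.
- wheel_hub (a point): Centre of the wheel, on its axis (horizontal, along the clamp's y), 60 mm above the bench; does not spin, its axes are the clamp's. Black wheel, 82 mm across over 20 rounded ridges (6 mm thick, lying across the rim, 5 mm proud of the 72 mm core), 26 mm wide. Its top is 101 mm above the bench. A steel cap stands 6 mm out of its outer (-y) face.
- white_mark (a point): Middle of the white mark on the wheel's rim, 41 mm from the axis: one white ridge with a white band under it, 17 mm along the rim, and a white stripe from it to the hub on the outer face. It turns with the wheel: straight up when tight and again at each full turn.
- jaw (a joint): Travel in m of the sliding jaw with screw and wheel along the clamp's -y; 0 = tight. It follows the wheel, 6 mm for each turn, so wheel and jaw shift 12 mm in two turns.
- clamp: Blue bench clamp, fixed. Origin on the bench under it; x points away from the robot (yaw within 0.35 rad), y from wheel to mirror. Bed 110 mm in x, y -85 to 165 mm, 15 mm high; fixed jaw y 142 to 164, 75 high; steel sliding jaw y 21 to 39, 75 high; nut block y -72 to -48, 60 in x, 80 high, a red line along y on its top. The wheel is beyond the bed, at y -115 when tight.
- mirror: Blue car door mirror, 160 (x) by 100 (y) by 55 mm, lying glass up on the clamp's bed between the jaws, with a black foot 25 mm long on its +x end; loose. Origin: centre of its underside. Its top is 71 mm above the bench. To be left where it lies.
- dish: White plastic parts dish, 110 mm across, 40 mm high, loose. Origin: centre of its underside. Leave alone.
- bottle: White bottle with a red cap and blue label, 64 mm across, 170 mm high, loose. Origin: centre of its underside. Leave alone.
- tape: Yellow roll of tape lying flat, 90 mm across, 30 mm high, loose. Origin: centre of its underside. Leave alone.
- driver: Screwdriver with an orange handle, lying on the bench between the robot and the clamp, loose. Origin: under it, handle along its -x. Leave alone.
Mind the look-alikes: they are no part of the job. What is meant by the mirror is not green or orange, and is the smaller of those in its own colour.

How it is judged:
On the way:
1. the wheel has come one full turn from tight (value of joint lock_wheel above 6.28319 rad).
At the end, for the whole second after the job is handed in: The wheel is at rest two full turns from tight (12.57 rad, within 0.5 rad either way), the mirror lies flat in the clamp within 20 mm of where it was, and dish, bottle, tape and screwdriver are within 30 mm of where they were (value of joint lock_wheel between 12.066 and 13.066 rad and velocity of joint lock_wheel between -0.1 and 0.1 rad/s and distance of mirror from where it was at the start of the episode below 0.02 m and angle between mirror's own z axis and vertical below 0.15 rad and linear speed of mirror below 0.02 m/s and distance of each of bottle, dish, tape, driver from where it was at the start of the episode below 0.03 m); the robot touches nothing.
It fails at once if the arm or the gripper's body, not a fingertip, bears on the clamp or its wheel (over 3 N) (contact force between the arm and clamp above 3 N).
It fails at once if the mirror is lifted by over 12 mm (height (world z) of mirror above 0.027 m).
It fails at once if the mirror is lifted, tipped or shoved out of its place (by over 25 mm, or 0.3 rad) (distance of mirror from where it was at the start of the episode above 0.025 m or angle between mirror's own z axis and vertical above 0.3 rad).
It fails at once if the dish, bottle, tape or screwdriver is moved by over 30 mm (distance of any of bottle, dish, tape, driver from where it was at the start of the episode above 0.03 m).
It also fails if it takes over 69 s, if anything falls off the work surface, if the arm or the gripper's body presses on something with over 40 N, if the wrist force passes 120 N, or if a joint passes its speed limit or range.

### The arm

A 6-joint arm with a two-finger parallel gripper is mounted at the origin on the work surface. World frame = base frame: x ahead of the robot, y to its left, z up, the work surface at z = 0. Lengths are in m, angles in rad, forces in N, time in s.
With the tool pointing down it reaches from about 0.25 to 0.725 m from the base axis. Payload 4 kg.
Tool frame: the origin (TCP) lies at the very end of the fingers, on their centre line; the grasp point (between the pads) lies 19 mm behind it; x points along the fingers, y is the direction in which the jaws open and shut, and the axes are right-handed (so a half turn about x gives the same grasp; the last joint's range is limited). The gripper opens to 85 mm and grips with 20 to 120 N. Pads are 22 mm wide; open, the fingers measure 114 mm over their backs; the gripper's body (76 mm by 85 mm) begins 54 mm behind the grasp point. The pads swing forward as they close: fully open they stand 13 mm farther back than shut.
Start: joints at [-1.31, 0.241, 0.005, 1.335, 0, 1.571], TCP at [0.129, -0.483, 0.231] pointing down, gripper open.
Joint ranges: [-2.72, 2.72], [-1.05, 1.87], [-1.09, 1.28], [-1.99, 2.15], [-1.42, 1.44], [-3.14, 3.14]. Speed limits (rad/s): [2.79, 2.79, 3.14, 3.14, 3.14, 3.14].

### API

Orientations are given as a unit quaternion [x, y, z, w].
In Python, from workcell import get_obs, camera, job_done gives the robot as it stands. The module is installed in compiled form; this text tells all that it offers.
- The arm moves only by the tool arm_command, never from a script. Its argument "motion" is a list of rows, each an object of numbers: "x", "y", "z": the shift along the tool's x, y, z in m; "roll": the turn about the tool's x in rad; "fingers": the opening, from 0 (shut) to 1 (fully open). A call has 1 to 20 rows; each row shifts and turns the pose as measured when the row begins, along the tool's axes as they then stand; what a row does not reach is not made up. A row lasts 1/12 s, in which the tool goes at most 41.7 mm and 7.16 degrees, less where a joint would pass 70% of its speed; a pose out of reach is approached as far as the arm can. A call is refused whole if a number of a shift passes 0.0417 or a number of a turn 0.125, either way. A call with a gripper value outside its range is refused whole. The fingers move at their own pace and stop on an object; the grip force is fixed at half the most. Time passes only in rows, so rows that do not move let the fingers close. It gives the time, the measured TCP pose, the force and the opening at its end, in the units of the state.
- get_obs(): the state, without advancing time (a new reading comes with each control period).
- camera(name): name is "side" or "top"; returns a dict with "frame" (400x640x3 uint8, red, green, blue), "intrinsics" (3x3 intrinsics, pixels), "k1" (the pictures are not rectified: a ray, as slopes to the right and down, at radius r is drawn at 1 + k1 r^2 times it, then the intrinsics apply), "rvec" (rotation vector, rad) and "tvec" (3), from world to camera coordinates, as OpenCV has them. Camera axes: x right, y down, z forward; pixel columns grow to the right and rows downward; lengths in m; the calibration is good to about 2 mm. A picture is of the moment at which its call begins. There is no depth.
- job_done(): hands the job in, once; it reports no verdict.
The state is a dict: "clock": time; "joint_pos": joint angles; "joint_vel": joint speeds; "tau": joint torques, N m; "eef_pos": TCP position; "tool_rot": TCP orientation; "ft_force": force on the tool from outside, world axes, zero at the start; "ft_torque": the same for the moment, N m; "grip_width": finger opening in m.
Only numpy, scipy, OpenCV 4.12 (cv2) and the standard library are available. Lean on these libraries where they do the work, as an engineer would, in place of code of your own. Each camera call takes 0.05 s, during which the arm holds its last target.

## Working session

There is one attempt and no reset: what is moved stays moved. The work goes in short steps, Python scripts to look and compute and a tool call to move; the robot and the scene stay as the last step left them, time stands still between calls to the robot, and variables do not carry over. Pictures are saved under pics/ and viewed, and the job is handed in when it is done.

Besides the shell and the picture viewer there is one more tool, called after "Request:" as name(argument=value, ...), one argument or row to a line, values as JSON. arm_command: Moves the arm, as the interface text tells. Its arguments: {"type":"object","properties":{"motion":{"type":"array","items":{"type":"object","properties":{"x":{"type":"number"},"y":{"type":"number"},"z":{"type":"number"},"roll":{"type":"number"},"fingers":{"type":"number"}}}}},"required":["motion"]}

```bash
ls; mkdir -p pics
python3 - <<'E'
from workcell import get_obs,camera
import cv2
o=get_obs()
for k,v in o.items(): print(k,v)
for n in("side","top"):
    c=camera(n); cv2.imwrite(f"pics/{n}0.png",c["frame"][:,:,::-1])
    print(n,c["intrinsics"],c["k1"],c["rvec"],c["tvec"])
E
```

```text
pics
clock 0.0
joint_pos [-1.30995626e+00  2.41423601e-01  3.71079256e-03  1.33519550e+00
 -2.90650886e-05  1.57079965e+00]
joint_vel [ 7.02390240e-04  1.07897976e-05 -5.39811208e-04 -4.54343233e-04
  9.77700381e-04 -2.97138058e-04]
tau [ 6.16362158e-04 -3.72319508e+01  2.52408135e+01  1.72043924e-02
 -1.50439078e-04  4.82794476e-06]
eef_pos [ 0.12877327 -0.48247336  0.23040253]
tool_rot [-0.70099404 -0.09269749  0.70120863 -0.09121945]
ft_force [-1.08925322 -0.38791256  0.28602245]
ft_torque [0.00781564 0.03885061 0.02787196]
grip_width 0.08547028096052617
side [[410.41851903   0.         326.02086345]
 [  0.         410.41851903 199.42534087]
 [  0.           0.           1.        ]] -0.05486288514652969 [ 2.22604944 -0.37658056  0.15374223] [-0.46970918  0.26287212  0.87146171]
top [[387.42276902   0.         321.35253397]
 [  0.         387.42276902 191.23342046]
 [  0.           0.           1.        ]] -0.08999730164763703 [ 2.19098887 -2.19592154  0.04211663] [0.11112842 0.54935821 1.095684  ]
```

View pics/side0.png

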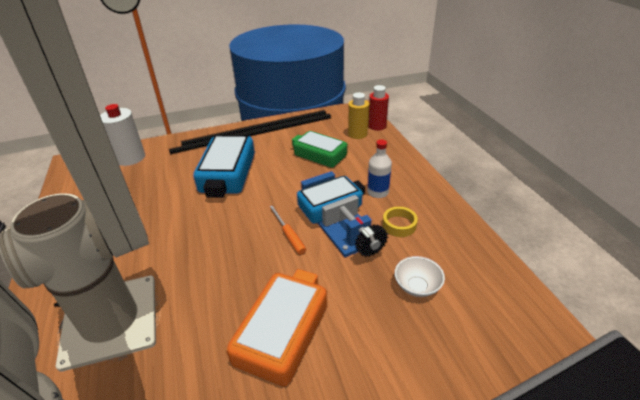

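View pics/top0.png

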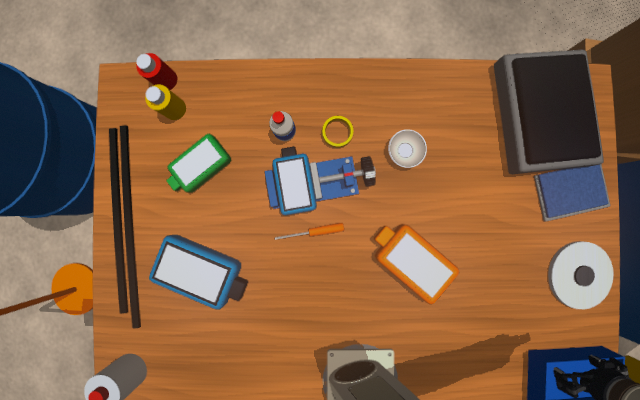

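Candidates: small blue mirror in the clamp, top (294,183) / side (330,200). Look-alikes are the larger blue (195,271), green (199,163) and orange (417,263). The mirror is the small blue one, and the black wheel is at top (369,171), side (371,239). Next, a close crop to check that.

```bash
cat > h.py <<'E'
import numpy as np,cv2
from workcell import get_obs,camera
def dist(c): return np.array([c["k1"],0,0,0,0.])
def proj(c,P): 
    return cv2.projectPoints(np.atleast_2d(np.array(P,float)),np.array(c["rvec"],float),np.array(c["tvec"],float),np.array(c["intrinsics"],float),dist(c))[0][:,0]
def ray(c,uv):
    n=cv2.undistortPoints(np.array(uv,float).reshape(-1,1,2),np.array(c["intrinsics"],float),dist(c))[:,0]
    R=cv2.Rodrigues(np.array(c["rvec"],float))[0]
    o=-R.T@np.array(c["tvec"],float).ravel()
    d=np.c_[n,np.ones(len(n))]@R
    return o,d
def onz(c,uv,z):
    o,d=ray(c,uv); return o+d*((z-o[2])/d[:,2])[:,None]
def crop(c,name,x0,y0,x1,y1,s=8):
    cv2.imwrite(name,cv2.resize(c["frame"][y0:y1,x0:x1,::-1],None,fx=s,fy=s,interpolation=cv2.INTER_CUBIC))
E
python3 - <<'E'
from h import *
t=camera("top");s=camera("side")
crop(t,"pics/tc.png",260,140,390,220,6)
crop(s,"pics/sc.png",290,170,410,260,6)
for c in (t,s):
    R=cv2.Rodrigues(np.array(c["rvec"]))[0]; print(-R.T@np.array(c["tvec"]).ravel())
E
```

```text
[0.49751076 0.10043225 1.12118857]
[ 0.29452807 -0.63857406  0.74474853]
```

View pics/tc.png

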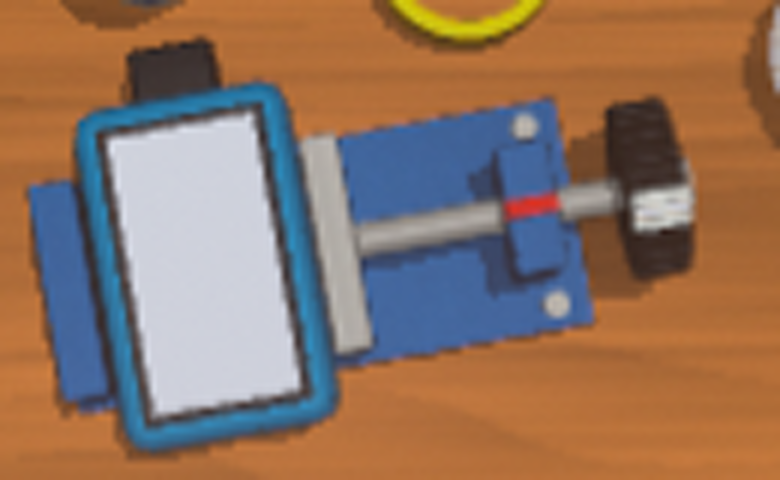

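View pics/sc.png

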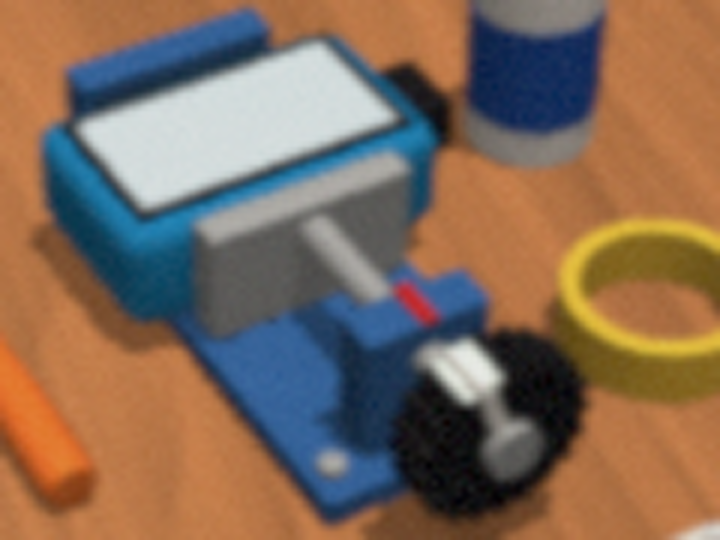

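The crops confirm it: small blue mirror with glass up, red line at top px (348.7,174.2), wheel about (369,171) with a white mark just past the top on the robot side. Next, the clamp pose.

```bash
python3 - <<'E'
from h import *
t=camera("top");s=camera("side")
a=onz(t,[[260+552/6,140+100/6],[260+592/6,140+322/6]],.015)
red=onz(t,[[348.7,174.2]],.08)[0]
v=a[0]-a[1]; yaw=np.arctan2(v[1],v[0]); print(a,red,np.linalg.norm(v),yaw)
ex=np.array([np.cos(yaw),np.sin(yaw),0]);ey=np.array([-ex[1],ex[0],0])
m=a.mean(0); print("origin bed",m+ey*.085,"red",red+ey*.06)
sred=onz(s,[[290+417/6,170+304/6]],.08)[0];print("side red",sred)
O=((m+ey*.085)[:2]+(red+ey*.06)[:2]*1)/2; O=np.r_[O,0]
print("O",O)
for n,c in(("t",t),("s",s)):
    hub=O-ey*.115+[0,0,.06]
    pts=[hub-ey*.013+.041*(np.cos(p)*ex+np.sin(p)*np.array([0,0,1])) for p in np.linspace(0,6.28,25)]
    pts+=[hub+ey*.013+.041*(np.cos(p)*ex+np.sin(p)*np.array([0,0,1])) for p in np.linspace(0,6.28,25)]
    pts+=[O-ey*.06+[0,0,.08], hub-ey*.019,O-ey*.085+ex*.055+[0,0,.015],O-ey*.085-ex*.055+[0,0,.015]]
    f=c["frame"][:,:,::-1].copy(); S=6
    x0,y0=(330,140) if n=="t" else (320,200)
    f=cv2.resize(f[y0:y0+70,x0:x0+90],None,fx=S,fy=S,interpolation=cv2.INTER_CUBIC)
    for q in proj(c,pts): cv2.circle(f,(int((q[0]-x0+.5)*S),int((q[1]-y0+.5)*S)),2,(0,255,0),-1)
    cv2.imwrite(f"pics/ov_{n}.png",f)
E
python3 -c "
import cv2;a=cv2.imread('pics/ov_t.png');b=cv2.imread('pics/ov_s.png');cv2.imwrite('pics/ov.png',cv2.resize(cv2.vconcat([a,b]),None,fx=.7,fy=.7))"
```

```text
[[0.64870959 0.02164459 0.015     ]
 [0.54230819 0.00325747 0.015     ]] [0.59226851 0.03549442 0.08      ] 0.10797844501503366 0.17111897497267414
origin bed [0.58103466 0.09620959 0.015     ] red [0.5820514  0.09461811 0.08      ]
side red [0.59484112 0.03575397 0.08      ]
O [0.58154303 0.09541385 0.        ]
```

View pics/ov.png

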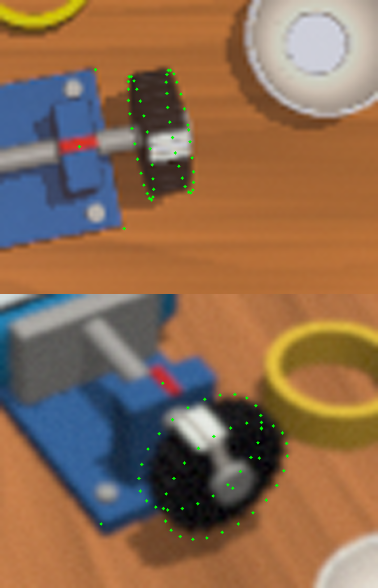

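```bash
cat >> h.py <<'E'
from scipy.spatial.transform import Rotation as Ro
YAW=0.171; EX=np.array([np.cos(YAW),np.sin(YAW),0]);EY=np.array([-EX[1],EX[0],0]);O=np.array([.583,.0955,0])
def st():
    o=get_obs(); R=Ro.from_quat(o["tool_rot"]).as_matrix(); p=np.array(o["eef_pos"])
    d=p-O
    print("t %.2f"%o["clock"],"clampframe mm",np.round(1e3*np.array([d@EX,d@EY,p[2]]),1),"F(clamp)",np.round([np.dot(o["ft_force"],EX),np.dot(o["ft_force"],EY),o["ft_force"][2]],1),"w",round(o["grip_width"],4),"q6 %.2f"%o["joint_pos"][5])
    print("tool y in clamp",np.round([R[:,1]@EX,R[:,1]@EY],3),"z",np.round([R[:,2]@EX,R[:,2]@EY],3),"x",np.round(R[:,0],3))
    return o,R,p
def mark(name="m"):
    pass
E
python3 -c "
from h import *
o,R,p=st()
tgt=O-EY*.117+EX*.03+[0,0,.2]
print('to above wheel, tool axes',R.T@(tgt-p))
t=camera('top')
print('dish',onz(t,[[407,149]],.02),'tape',onz(t,[[338,131]],.03),'bottle',onz(t,[[282,125]],.1))
"
```

```text
t 0.30 clampframe mm [-545.9 -492.7  231. ] F(clamp) [0.6 0.2 0.8] w 0.0856 q6 1.57
tool y in clamp [ 0.09  -0.996] z [-0.996 -0.09 ] x [-0.     0.001 -1.   ]
to above wheel, tool axes [ 0.03121185 -0.32250996 -0.60731124]
dish [[ 0.67006515 -0.13628726  0.02      ]] tape [[0.72033367 0.06201629 0.03      ]] bottle [[0.72297938 0.21395436 0.1       ]]
```

Request:
arm_command(
  motion=[
    {"roll":0.09,"fingers":0},
    {"z":-0.03,"y":-0.019,"fingers":0},
    {"z":-0.03,"y":-0.019,"fingers":0},
    {"z":-0.03,"y":-0.019,"fingers":0},
    {"z":-0.03,"y":-0.019,"fingers":0},
    {"z":-0.03,"y":-0.019,"fingers":0},
    {"z":-0.03,"y":-0.019,"fingers":0},
    {"z":-0.03,"y":-0.019,"fingers":0},
    {"z":-0.03,"y":-0.019,"fingers":0},
    {"z":-0.03,"y":-0.019,"fingers":0},
    {"z":-0.03,"y":-0.019,"fingers":0},
    {"z":-0.03,"y":-0.019,"fingers":0},
    {"z":-0.03,"y":-0.019,"fingers":0},
    {"z":-0.03,"y":-0.019,"fingers":0},
    {"z":-0.03,"y":-0.019,"fingers":0},
    {"z":-0.03,"y":-0.019,"fingers":0},
    {"z":-0.03,"y":-0.019,"fingers":0},
    {"z":-0.03,"y":-0.019,"fingers":0},
    {"fingers":0},
  ],
)

```text
schema error: expected keys x, y, z, roll, fingers
```

```bash
python3 -c "
from h import *
o,R,p=st()
tgt=O-EY*.117+EX*.03+[0,0,.12]
print('to go',R.T@(tgt-p))
"
```

```text
t 0.35 clampframe mm [-545.9 -492.8  231.1] F(clamp) [-0.7  0.7  0.2] w 0.0854 q6 1.57
tool y in clamp [ 0.09  -0.996] z [-0.996 -0.09 ] x [-0.  0. -1.]
to go [ 0.11124519 -0.32255321 -0.60730249]
```

Request:
arm_command(
  motion=[
    {"x":0,"y":0,"z":0,"roll":0.09,"fingers":0},
    {"x":0,"y":-0.019,"z":-0.03,"roll":0,"fingers":0},
    {"x":0,"y":-0.019,"z":-0.03,"roll":0,"fingers":0},
    {"x":0,"y":-0.019,"z":-0.03,"roll":0,"fingers":0},
    {"x":0,"y":-0.019,"z":-0.03,"roll":0,"fingers":0},
    {"x":0,"y":-0.019,"z":-0.03,"roll":0,"fingers":0},
    {"x":0,"y":-0.019,"z":-0.03,"roll":0,"fingers":0},
    {"x":0,"y":-0.019,"z":-0.03,"roll":0,"fingers":0},
    {"x":0,"y":-0.019,"z":-0.03,"roll":0,"fingers":0},
    {"x":0,"y":-0.019,"z":-0.03,"roll":0,"fingers":0},
    {"x":0,"y":-0.019,"z":-0.03,"roll":0,"fingers":0},
    {"x":0,"y":-0.019,"z":-0.03,"roll":0,"fingers":0},
    {"x":0,"y":-0.019,"z":-0.03,"roll":0,"fingers":0},
    {"x":0,"y":-0.019,"z":-0.03,"roll":0,"fingers":0},
    {"x":0,"y":-0.019,"z":-0.03,"roll":0,"fingers":0},
    {"x":0,"y":-0.019,"z":-0.03,"roll":0,"fingers":0},
    {"x":0,"y":-0.019,"z":-0.03,"roll":0,"fingers":0},
    {"x":0,"y":-0.019,"z":-0.03,"roll":0,"fingers":0},
  ],
)

```text
clock: 1.85
eef_pos: [0.5963, -0.0698, 0.2306]
tool_rot: [0.706, 0.051, -0.704, 0.055]
ft_force: [-0.3, -1.4, 0.6]
grip_width: -0.0002
```

```bash
python3 -c "
from h import *
o,R,p=st()
tgt=O-EY*.117+EX*.03+[0,0,.12]
print('to go',R.T@(tgt-p))
"
```

```text
t 1.85 clampframe mm [ -15.  -165.1  230.6] F(clamp) [-0.6 -1.3  0.6] w -0.0002 q6 2.88
tool y in clamp [-0.021 -1.   ] z [-1.     0.021] x [ 0.003 -0.006 -1.   ]
to go [ 0.11035901 -0.04972414 -0.04380859]
```

Request:
arm_command(
  motion=[
    {"x":0.02,"y":-0.017,"z":-0.022,"roll":-0.02,"fingers":0},
    {"x":0.02,"y":-0.016,"z":-0.022,"roll":0,"fingers":0},
    {"x":0.03,"y":-0.016,"z":-0.02,"roll":0,"fingers":0},
    {"x":0.02,"y":0,"z":0,"roll":0,"fingers":0},
    {"x":0,"y":0,"z":0,"roll":0,"fingers":0},
  ],
)

```text
clock: 2.27
eef_pos: [0.6619, -0.0006, 0.1374]
tool_rot: [0.708, 0.062, -0.7, 0.066]
ft_force: [-1.3, -0.4, -0.8]
grip_width: -0.0
```

```bash
python3 -c "
from h import *
o,R,p=st()
t=camera('top');s=camera('side')
crop(t,'pics/t1.png',330,130,420,210,5);crop(s,'pics/s1.png',320,160,420,270,5)
"
```

```text
t 2.27 clampframe mm [  61.4 -108.2  137.4] F(clamp) [-1.3 -0.1 -0.8] w -0.0 q6 2.96
tool y in clamp [ 0.01 -1.  ] z [-1.   -0.01] x [ 0.011 -0.005 -1.   ]
```

View pics/t1.png

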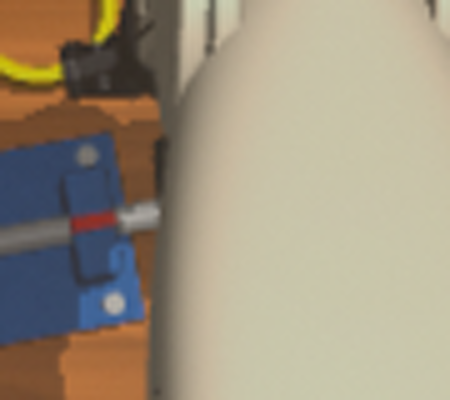

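View pics/s1.png

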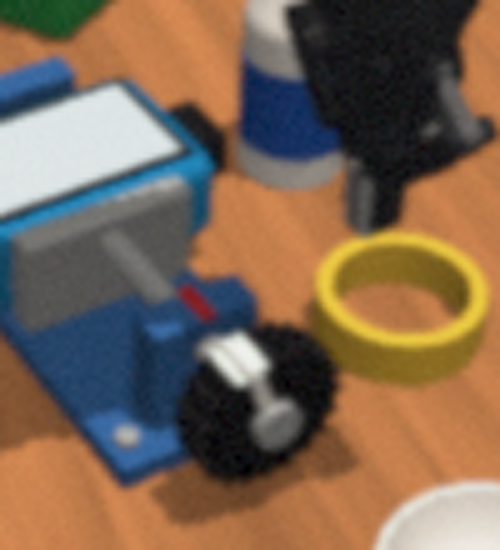

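Request:
arm_command(
  motion=[
    {"x":0.023,"y":0.005,"z":0.005,"roll":0,"fingers":0},
    {"x":0.023,"y":0.004,"z":0.005,"roll":0,"fingers":0},
    {"x":0,"y":0,"z":0.008,"roll":0,"fingers":0},
  ],
)

```text
clock: 2.62
eef_pos: [0.6522, -0.0156, 0.102]
tool_rot: [0.715, 0.06, -0.694, 0.066]
ft_force: [0.2, 0.6, -0.7]
grip_width: -0.0002
```

```bash
python3 -c "
from h import *
o,R,p=st()
"
```

```text
t 2.62 clampframe mm [  49.3 -121.3  102. ] F(clamp) [ 0.3  0.6 -0.7] w -0.0002 q6 2.94
tool y in clamp [ 0.007 -1.   ] z [-1.    -0.007] x [ 0.03  -0.005 -1.   ]
```

Request:
arm_command(
  motion=[
    {"x":0.012,"y":0,"z":0,"roll":0,"fingers":0},
    {"x":0,"y":0,"z":0.008,"roll":0,"fingers":0},
    {"x":-0.003,"y":0,"z":0.01,"roll":0,"fingers":0},
    {"x":-0.003,"y":0,"z":0.01,"roll":0,"fingers":0},
  ],
)

```text
clock: 2.95
eef_pos: [0.6261, -0.026, 0.1033]
tool_rot: [0.718, 0.057, -0.69, 0.064]
ft_force: [0.3, 0.6, 0.0]
grip_width: 0.0004
```

```bash
python3 -c "
from h import *
o,R,p=st()
"
```

```text
t 2.95 clampframe mm [  21.8 -127.   103.3] F(clamp) [0.4 0.5 0. ] w 0.0004 q6 2.93
tool y in clamp [-0. -1.] z [-0.999 -0.   ] x [ 0.04  -0.006 -0.999]
```

Request:
arm_command(
  motion=[
    {"x":0,"y":0,"z":0,"roll":0,"fingers":0},
  ],
)

```text
clock: 3.03
eef_pos: [0.6255, -0.0275, 0.1064]
tool_rot: [0.719, 0.056, -0.689, 0.063]
ft_force: [0.0, -0.3, 0.5]
grip_width: 0.0001
```

```bash
python3 -c "
from h import *
o,R,p=st();print(o['joint_vel'])
"
```

```text
t 3.03 clampframe mm [  21.  -128.4  106.4] F(clamp) [-0.  -0.3  0.5] w 0.0001 q6 2.93
tool y in clamp [-0.002 -1.   ] z [-0.999  0.002] x [ 0.043 -0.007 -0.999]
[-0.01669296 -0.01332721  0.04638908 -0.00444136  0.00273947  0.00010713]
```

Request:
arm_command(
  motion=[
    {"x":0,"y":-0.005,"z":0,"roll":0,"fingers":0},
  ],
)

```text
clock: 3.12
eef_pos: [0.6257, -0.0243, 0.1091]
tool_rot: [0.721, 0.055, -0.688, 0.063]
ft_force: [0.6, -0.4, 0.3]
grip_width: 0.0001
```

```bash
python3 -c "
from h import *
o,R,p=st();print(o['joint_vel'])
"
```

```text
t 3.12 clampframe mm [  21.7 -125.3  109.1] F(clamp) [ 0.5 -0.5  0.3] w 0.0001 q6 2.94
tool y in clamp [-0.005 -1.   ] z [-0.999  0.005] x [ 0.047 -0.008 -0.999]
[ 0.0901935  -0.07147638 -0.03791593  0.00565252  0.00379913  0.10634988]
```

Request:
arm_command(
  motion=[
    {"x":0.01,"y":0,"z":0,"roll":0,"fingers":0},
  ],
)

```text
clock: 3.2
eef_pos: [0.6288, -0.0243, 0.1031]
tool_rot: [0.724, 0.054, -0.685, 0.063]
ft_force: [0.4, -0.4, 0.4]
grip_width: 0.0
```

```bash
python3 -c "
from h import *
o,R,p=st();print(o['joint_vel'])
"
```

```text
t 3.20 clampframe mm [  24.7 -125.9  103.1] F(clamp) [ 0.3 -0.5  0.4] w 0.0 q6 2.94
tool y in clamp [-0.006 -1.   ] z [-0.999  0.005] x [ 0.055 -0.007 -0.998]
[-0.02939067  0.10955672 -0.14966121 -0.29811865 -0.01469195 -0.00599748]
```

Request:
arm_command(
  motion=[
    {"x":0,"y":0,"z":0,"roll":0,"fingers":0},
    {"x":0,"y":0,"z":0,"roll":0,"fingers":0},
  ],
)

```text
clock: 3.37
eef_pos: [0.6293, -0.0245, 0.1026]
tool_rot: [0.724, 0.054, -0.685, 0.063]
ft_force: [0.2, -1.1, -0.3]
grip_width: -0.0001
```

```bash
python3 -c "
from h import *
o,R,p=st();print(np.round(o['joint_pos'],4),np.round(o['tau'],2))
"
```

```text
t 3.37 clampframe mm [  25.2 -126.1  102.6] F(clamp) [ 0.  -1.1 -0.3] w -0.0001 q6 2.94
tool y in clamp [-0.006 -1.   ] z [-0.999  0.005] x [ 0.055 -0.008 -0.998]
[-0.0362  0.5305  0.091   1.0755 -0.0055  2.94  ] [-8.000e-02 -4.869e+01  2.330e+01 -2.900e-01 -2.000e-02  0.000e+00]
```

Request:
arm_command(
  motion=[
    {"x":0,"y":0,"z":0,"roll":0,"fingers":0},
  ],
)

```text
clock: 3.45
eef_pos: [0.6294, -0.0244, 0.1023]
tool_rot: [0.724, 0.054, -0.685, 0.063]
ft_force: [-0.1, 0.7, 0.2]
grip_width: -0.0003
```

```bash
python3 -c "
from h import *
o,R,p=st();print(np.round(o['joint_pos'],4),np.round(o['tau'],2))
"
```

```text
t 3.45 clampframe mm [  25.4 -126.   102.3] F(clamp) [0.  0.7 0.2] w -0.0003 q6 2.94
tool y in clamp [-0.006 -1.   ] z [-0.999  0.005] x [ 0.055 -0.007 -0.998]
[-0.0361  0.5313  0.0914  1.0755 -0.0055  2.9401] [-6.000e-02 -4.994e+01  2.429e+01 -4.800e-01 -2.000e-02  0.000e+00]
```

Request:
arm_command(
  motion=[
    {"x":0,"y":0,"z":0,"roll":0,"fingers":0},
  ],
)

```text
clock: 3.53
eef_pos: [0.6297, -0.0243, 0.1021]
tool_rot: [0.724, 0.054, -0.685, 0.063]
ft_force: [-0.3, 0.3, 0.1]
grip_width: 0.0
```

```bash
python3 -c "
from h import *
o,R,p=st();print(np.round(o['joint_pos'],4),np.round(o['tau'],2))
"
```

```text
t 3.53 clampframe mm [  25.6 -126.   102.1] F(clamp) [-0.3  0.3  0.1] w 0.0 q6 2.94
tool y in clamp [-0.006 -1.   ] z [-0.999  0.005] x [ 0.055 -0.008 -0.998]
[-0.0359  0.532   0.0921  1.0756 -0.0055  2.94  ] [-5.000e-02 -4.948e+01  2.394e+01 -4.000e-01 -2.000e-02  0.000e+00]
```

Request:
arm_command(
  motion=[
    {"x":-0.004,"y":-0.006,"z":-0.012,"roll":0,"fingers":0},
    {"x":0,"y":-0.004,"z":-0.014,"roll":0,"fingers":0},
    {"x":0.005,"y":0,"z":-0.004,"roll":0,"fingers":0},
    {"x":0.01,"y":0,"z":0,"roll":0,"fingers":0},
    {"x":0,"y":0,"z":0,"roll":0,"fingers":0},
  ],
)

```text
clock: 3.95
eef_pos: [0.6586, -0.0091, 0.0899]
tool_rot: [0.723, 0.054, -0.686, 0.063]
ft_force: [-1.1, -0.4, -0.0]
grip_width: -0.0001
```

```bash
python3 -c "
from h import *
o,R,p=st()
"
```

```text
t 3.95 clampframe mm [  56.7 -115.9   89.9] F(clamp) [-1.2 -0.2 -0. ] w -0.0001 q6 2.97
tool y in clamp [-0.006 -1.   ] z [-0.999  0.005] x [ 0.052 -0.008 -0.999]
```

Request:
arm_command(
  motion=[
    {"x":0,"y":0,"z":0.01,"roll":0,"fingers":0},
    {"x":0,"y":-0.001,"z":0.01,"roll":0,"fingers":0},
    {"x":0,"y":-0.001,"z":0.01,"roll":0,"fingers":0},
  ],
)

```text
clock: 4.2
eef_pos: [0.6349, -0.0123, 0.0888]
tool_rot: [0.727, 0.054, -0.681, 0.063]
ft_force: [17.6, 1.3, 14.7]
grip_width: -0.0
```

```bash
python3 -c "
from h import *
o,R,p=st()
s=camera('side');crop(s,'pics/s2.png',320,160,420,270,5)
"
```

```text
t 4.20 clampframe mm [  32.8 -115.1   88.8] F(clamp) [17.6 -1.7 14.7] w -0.0 q6 2.96
tool y in clamp [-0.006 -1.   ] z [-0.998  0.004] x [ 0.066 -0.007 -0.998]
```

View pics/s2.png

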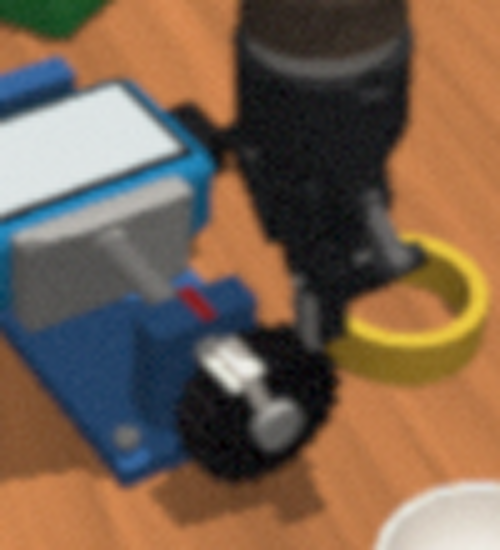

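Request:
arm_command(
  motion=[
    {"x":-0.006,"y":-0.001,"z":0.008,"roll":0,"fingers":0},
    {"x":-0.004,"y":-0.001,"z":0.009,"roll":0,"fingers":0},
    {"x":-0.002,"y":-0.001,"z":0.01,"roll":0,"fingers":0},
    {"x":0.001,"y":-0.001,"z":0.01,"roll":0,"fingers":0},
  ],
)

```text
clock: 4.58
eef_pos: [0.5979, -0.0157, 0.1006]
tool_rot: [0.731, 0.053, -0.677, 0.063]
ft_force: [1.2, 0.2, 1.9]
grip_width: -0.0005
```

```bash
python3 -c "
from h import *
o,R,p=st()
s=camera('side');crop(s,'pics/s3.png',320,160,420,270,5)
"
```

```text
t 4.58 clampframe mm [  -4.3 -112.1  100.6] F(clamp) [ 1.2 -0.   1.9] w -0.0005 q6 2.95
tool y in clamp [-0.007 -1.   ] z [-0.997  0.005] x [ 0.076 -0.008 -0.997]
```

View pics/s3.png

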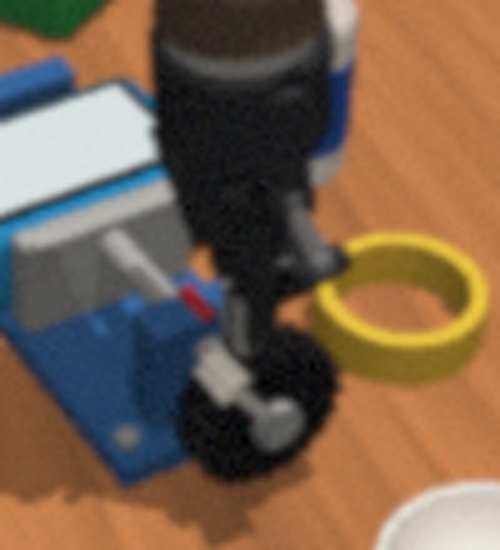

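```bash
cat >> h.py <<'E'
def ang(guess=None,save=None):
    c=camera("side"); f=c["frame"].astype(float)
    hsv=cv2.cvtColor(c["frame"],cv2.COLOR_RGB2HSV)
    g=cv2.GaussianBlur(f.min(2),(0,0),0.6)
    th=np.arange(0,2*np.pi,.02); best=[]
    for T in ([guess] if guess else [0.6]):
        hub=O-EY*(.115+.006*T/6.283)+[0,0,.06]
        P=[]
        for r in (.018,.022,.026,.030,.034):
            P.append([hub-EY*.013+r*(-np.sin(a)*EX+np.cos(a)*np.array([0,0,1])) for a in th])
        P=np.array(P); uv=proj(c,P.reshape(-1,3)).astype(np.float32)
        v=cv2.remap(g.astype(np.float32),uv[:,0].reshape(5,-1),uv[:,1].reshape(5,-1),cv2.INTER_LINEAR)
        sc=v.mean(0)
        k=np.argsort(-sc)[:1]; print("mark ang mod 2pi: %.2f score %.0f median %.0f"%(th[k[0]],sc[k[0]],np.median(sc)))
        w=np.where(sc>0.75*sc.max())[0]; print("range",th[w.min()],th[w.max()])
        h0=proj(c,[hub-EY*.019])[0]; 
    if save: crop(c,save,320,170,420,270,5)
E
python3 -c "
from h import *
ang(.9)"
```

```text
mark ang mod 2pi: 0.64 score 102 median 19
range 0.5 0.76
```

Request:
arm_command(
  motion=[
    {"x":0.003,"y":0,"z":0.01,"roll":0,"fingers":0},
    {"x":0.005,"y":0,"z":0.01,"roll":0,"fingers":0},
    {"x":0.006,"y":0,"z":0.01,"roll":0,"fingers":0},
  ],
)

```text
clock: 4.93
eef_pos: [0.5741, -0.0205, 0.093]
tool_rot: [0.737, 0.053, -0.671, 0.063]
ft_force: [-0.9, 1.8, 6.2]
grip_width: 0.0001
```

```bash
python3 -c "
from h import *
st();ang(.9,'pics/s4.png')"
```

```text
t 4.93 clampframe mm [ -28.5 -112.8   93. ] F(clamp) [-0.6  1.9  6.2] w 0.0001 q6 2.94
tool y in clamp [-0.007 -1.   ] z [-0.996  0.005] x [ 0.093 -0.006 -0.996]
mark ang mod 2pi: 1.20 score 107 median 20
range 1.04 1.3800000000000001
```

View pics/s4.png

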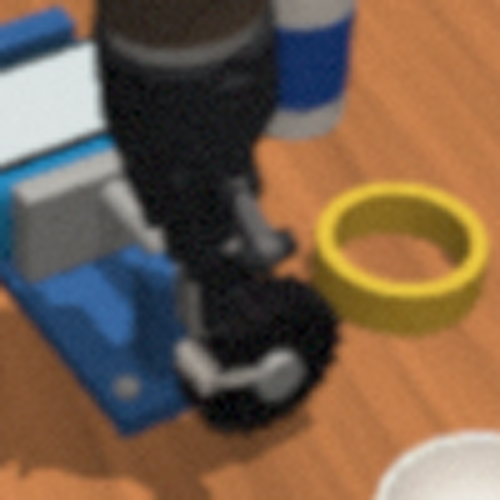

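Request:
arm_command(
  motion=[
    {"x":0.01,"y":0,"z":0.008,"roll":0,"fingers":0},
    {"x":0.011,"y":0,"z":0.006,"roll":0,"fingers":0},
    {"x":-0.012,"y":0,"z":0.006,"roll":0,"fingers":0},
    {"x":-0.03,"y":0,"z":0.0,"roll":0,"fingers":0},
    {"x":-0.012,"y":0,"z":-0.02,"roll":0,"fingers":0},
    {"x":0,"y":0,"z":-0.028,"roll":0,"fingers":0},
    {"x":0,"y":0,"z":-0.028,"roll":0,"fingers":0},
    {"x":0,"y":0,"z":-0.01,"roll":0,"fingers":0},
  ],
)

```text
clock: 5.65
eef_pos: [0.6174, -0.0121, 0.1263]
tool_rot: [0.727, 0.052, -0.682, 0.061]
ft_force: [0.4, 0.1, -0.1]
grip_width: -0.0003
```

```bash
python3 -c "
from h import *
st();ang(1.5,'pics/s5.png')"
```

```text
t 5.65 clampframe mm [  15.6 -111.9  126.3] F(clamp) [ 0.4  0.1 -0.1] w -0.0003 q6 2.96
tool y in clamp [-0.011 -1.   ] z [-0.998  0.01 ] x [ 0.064 -0.007 -0.998]
mark ang mod 2pi: 1.94 score 110 median 19
range 1.7 2.1
```

Request:
arm_command(
  motion=[
    {"x":0.006,"y":0.002,"z":-0.025,"roll":0,"fingers":0},
    {"x":0.016,"y":0.002,"z":-0.02,"roll":0,"fingers":0},
    {"x":0.016,"y":0,"z":-0.003,"roll":0,"fingers":0},
    {"x":0.003,"y":0,"z":0.006,"roll":0,"fingers":0},
    {"x":0,"y":0,"z":0.01,"roll":0,"fingers":0},
  ],
)

```text
clock: 6.12
eef_pos: [0.6466, -0.0117, 0.08]
tool_rot: [0.722, 0.053, -0.687, 0.061]
ft_force: [0.4, -0.1, -0.2]
grip_width: -0.0001
```

```bash
python3 -c "
from h import *
st()"
```

```text
t 6.12 clampframe mm [  44.4 -116.4   80. ] F(clamp) [ 0.4 -0.2 -0.2] w -0.0001 q6 2.97
tool y in clamp [-0.011 -1.   ] z [-0.999  0.01 ] x [ 0.05  -0.008 -0.999]
```

Request:
arm_command(
  motion=[
    {"x":-0.009,"y":0,"z":0.008,"roll":0,"fingers":0},
    {"x":-0.008,"y":0,"z":0.008,"roll":0,"fingers":0},
    {"x":-0.006,"y":0,"z":0.009,"roll":0,"fingers":0},
    {"x":-0.004,"y":0,"z":0.01,"roll":0,"fingers":0},
    {"x":-0.002,"y":0,"z":0.01,"roll":0,"fingers":0},
    {"x":0.001,"y":0,"z":0.01,"roll":0,"fingers":0},
    {"x":0.003,"y":0,"z":0.01,"roll":0,"fingers":0},
    {"x":0.005,"y":0,"z":0.01,"roll":0,"fingers":0},
    {"x":0.006,"y":0,"z":0.01,"roll":0,"fingers":0},
    {"x":0.01,"y":0,"z":0.008,"roll":0,"fingers":0},
    {"x":0.011,"y":0,"z":0.006,"roll":0,"fingers":0},
  ],
)

```text
clock: 7.03
eef_pos: [0.527, -0.0308, 0.073]
tool_rot: [0.719, 0.052, -0.69, 0.06]
ft_force: [0.2, 1.1, 0.4]
grip_width: -0.0003
```

```bash
python3 -c "
from h import *
st();ang(3)"
```

```text
t 7.03 clampframe mm [ -76.7 -114.9   73. ] F(clamp) [0.4 1.  0.4] w -0.0003 q6 2.93
tool y in clamp [-0.013 -1.   ] z [-0.999  0.012] x [ 0.041 -0.009 -0.999]
mark ang mod 2pi: 2.42 score 99 median 24
range 2.24 2.62
```

Request:
arm_command(
  motion=[
    {"x":-0.03,"y":0,"z":0,"roll":0,"fingers":0},
    {"x":-0.02,"y":0,"z":-0.012,"roll":0,"fingers":0},
    {"x":-0.003,"y":0,"z":-0.03,"roll":0,"fingers":0},
    {"x":0,"y":0,"z":-0.032,"roll":0,"fingers":0},
    {"x":0,"y":0,"z":-0.032,"roll":0,"fingers":0},
    {"x":0.005,"y":0,"z":-0.03,"roll":0,"fingers":0},
    {"x":0.012,"y":0,"z":-0.008,"roll":0,"fingers":0},
    {"x":0.012,"y":0,"z":0,"roll":0,"fingers":0},
    {"x":0,"y":0,"z":0,"roll":0,"fingers":0},
  ],
)

```text
clock: 7.83
eef_pos: [0.6502, -0.0088, 0.0991]
tool_rot: [0.709, 0.051, -0.701, 0.058]
ft_force: [-0.6, -0.3, -0.7]
grip_width: 0.0
```

```bash
python3 -c "
from h import *
st();ang(3)"
```

```text
t 7.83 clampframe mm [  48.5 -114.2   99.1] F(clamp) [-0.7 -0.2 -0.7] w 0.0 q6 2.98
tool y in clamp [-0.016 -1.   ] z [-1.     0.016] x [ 0.012 -0.009 -1.   ]
mark ang mod 2pi: 2.42 score 102 median 25
range 2.24 2.64
```

Request:
arm_command(
  motion=[
    {"x":0.012,"y":0.003,"z":0,"roll":-0.015,"fingers":0},
    {"x":0.004,"y":0,"z":0.006,"roll":0,"fingers":0},
    {"x":0,"y":0,"z":0.008,"roll":0,"fingers":0},
    {"x":-0.003,"y":0,"z":0.008,"roll":0,"fingers":0},
    {"x":-0.003,"y":0,"z":0.008,"roll":0,"fingers":0},
  ],
)

```text
clock: 8.3
eef_pos: [0.628, -0.0169, 0.0945]
tool_rot: [0.718, 0.059, -0.691, 0.064]
ft_force: [3.2, 0.6, 0.2]
grip_width: 0.0003
```

```bash
python3 -c "
from h import *
st();ang(3)"
```

```text
t 8.30 clampframe mm [  25.2 -118.4   94.5] F(clamp) [3.2 0.1 0.2] w 0.0003 q6 2.94
tool y in clamp [ 0.002 -1.   ] z [-0.999 -0.003] x [ 0.039 -0.004 -0.999]
mark ang mod 2pi: 2.86 score 93 median 21
range 2.66 3.02
```

Request:
arm_command(
  motion=[
    {"x":-0.002,"y":0,"z":0.01,"roll":0,"fingers":0},
    {"x":0,"y":0,"z":0.01,"roll":0,"fingers":0},
    {"x":0.002,"y":0,"z":0.01,"roll":0,"fingers":0},
    {"x":0.004,"y":0,"z":0.01,"roll":0,"fingers":0},
    {"x":0.006,"y":0,"z":0.01,"roll":0,"fingers":0},
  ],
)

```text
clock: 8.77
eef_pos: [0.5886, -0.0254, 0.0977]
tool_rot: [0.731, 0.06, -0.677, 0.065]
ft_force: [-4.6, 2.3, 18.5]
grip_width: 0.0001
```

```bash
python3 -c "
from h import *
st();ang(3.5)"
```

```text
t 8.77 clampframe mm [ -15.1 -120.    97.7] F(clamp) [-4.1  3.1 18.5] w 0.0001 q6 2.92
tool y in clamp [ 0.005 -1.   ] z [-0.997 -0.006] x [ 0.076 -0.    -0.997]
mark ang mod 2pi: 3.86 score 107 median 17
range 3.72 4.0
```

Request:
arm_command(
  motion=[
    {"x":0.006,"y":0,"z":0.01,"roll":0,"fingers":0},
    {"x":0.009,"y":0,"z":0.008,"roll":0,"fingers":0},
    {"x":0.011,"y":0,"z":0.006,"roll":0,"fingers":0},
    {"x":-0.01,"y":0,"z":0.008,"roll":0,"fingers":0},
    {"x":-0.03,"y":0,"z":0.0,"roll":0,"fingers":0},
    {"x":-0.016,"y":0,"z":-0.01,"roll":0,"fingers":0},
    {"x":-0.002,"y":0,"z":-0.03,"roll":0,"fingers":0},
    {"x":0,"y":0,"z":-0.03,"roll":0,"fingers":0},
    {"x":0,"y":0,"z":-0.03,"roll":0,"fingers":0},
  ],
)

```text
clock: 9.57
eef_pos: [0.6269, -0.0185, 0.1356]
tool_rot: [0.722, 0.058, -0.687, 0.064]
ft_force: [0.4, -0.3, 0.1]
grip_width: -0.0003
```

```bash
python3 -c "
from h import *
st();ang(4)"
```

```text
t 9.57 clampframe mm [  23.9 -119.8  135.6] F(clamp) [ 0.3 -0.4  0.1] w -0.0003 q6 2.94
tool y in clamp [ 0.001 -1.   ] z [-0.999 -0.002] x [ 0.049 -0.003 -0.999]
mark ang mod 2pi: 4.76 score 107 median 19
range 4.5600000000000005 4.92
```

Request:
arm_command(
  motion=[
    {"x":0.008,"y":0,"z":-0.022,"roll":0,"fingers":0},
    {"x":0.018,"y":0,"z":-0.01,"roll":0,"fingers":0},
    {"x":0.018,"y":0,"z":0,"roll":0,"fingers":0},
    {"x":0.006,"y":0,"z":0,"roll":0,"fingers":0},
    {"x":0,"y":0,"z":0,"roll":0,"fingers":0},
  ],
)

```text
clock: 10.03
eef_pos: [0.6639, -0.0134, 0.0823]
tool_rot: [0.721, 0.059, -0.688, 0.065]
ft_force: [-0.4, 0.4, -0.4]
grip_width: -0.0002
```

```bash
python3 -c "
from h import *
st()"
```

```text
t 10.03 clampframe mm [  61.2 -121.1   82.3] F(clamp) [-0.4  0.5 -0.4] w -0.0002 q6 2.95
tool y in clamp [ 0.004 -1.   ] z [-0.999 -0.004] x [ 0.047 -0.004 -0.999]
```

Request:
arm_command(
  motion=[
    {"x":-0.006,"y":0,"z":0.01,"roll":0,"fingers":0},
    {"x":0,"y":0,"z":0.01,"roll":0,"fingers":0},
    {"x":0,"y":0,"z":0.008,"roll":0,"fingers":0},
    {"x":-0.003,"y":0,"z":0.008,"roll":0,"fingers":0},
    {"x":-0.003,"y":0,"z":0.008,"roll":0,"fingers":0},
  ],
)

```text
clock: 10.45
eef_pos: [0.6233, -0.0211, 0.0978]
tool_rot: [0.726, 0.06, -0.682, 0.065]
ft_force: [3.2, 0.2, 0.4]
grip_width: -0.0
```

```bash
python3 -c "
from h import *
st();ang(5)"
```

```text
t 10.45 clampframe mm [  19.9 -121.8   97.8] F(clamp) [ 3.2 -0.3  0.4] w -0.0 q6 2.93
tool y in clamp [ 0.005 -1.   ] z [-0.998 -0.006] x [ 0.063 -0.002 -0.998]
mark ang mod 2pi: 5.20 score 94 median 20
range 5.0200000000000005 5.4
```

Request:
arm_command(
  motion=[
    {"x":-0.001,"y":-0.001,"z":0.01,"roll":0,"fingers":0},
    {"x":0.001,"y":0,"z":0.01,"roll":0,"fingers":0},
    {"x":0.003,"y":0,"z":0.01,"roll":0,"fingers":0},
    {"x":0.005,"y":0,"z":0.01,"roll":0,"fingers":0},
    {"x":0.006,"y":0,"z":0.01,"roll":0,"fingers":0},
    {"x":0.009,"y":0,"z":0.008,"roll":0,"fingers":0},
    {"x":0.011,"y":0,"z":0.006,"roll":0,"fingers":0},
    {"x":-0.01,"y":0,"z":0.008,"roll":0,"fingers":0},
    {"x":-0.03,"y":0,"z":0.0,"roll":0,"fingers":0},
    {"x":-0.016,"y":0,"z":-0.01,"roll":0,"fingers":0},
    {"x":-0.002,"y":0,"z":-0.03,"roll":0,"fingers":0},
    {"x":0,"y":0,"z":-0.03,"roll":0,"fingers":0},
    {"x":0,"y":0,"z":-0.03,"roll":0,"fingers":0},
  ],
)

```text
clock: 11.58
eef_pos: [0.6344, -0.0191, 0.1553]
tool_rot: [0.73, 0.057, -0.678, 0.064]
ft_force: [0.4, 0.2, -0.1]
grip_width: 0.0
```

```bash
python3 -c "
from h import *
st();ang(6,'pics/s6.png')"
```

```text
t 11.58 clampframe mm [  31.2 -121.7  155.3] F(clamp) [ 0.5  0.1 -0.1] w 0.0 q6 2.94
tool y in clamp [-0. -1.] z [-0.997 -0.001] x [ 0.074 -0.004 -0.997]
mark ang mod 2pi: 0.20 score 119 median 18
range 0.06 0.34
```

View pics/s6.png

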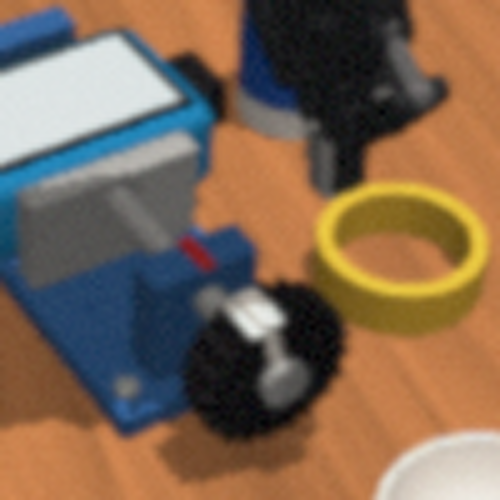

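The wheel is at about 6.48 rad, just past one turn: the mark is near the top at crop (255,315). Same cycle again.

Request:
arm_command(
  motion=[
    {"x":0.02,"y":0,"z":-0.02,"roll":0,"fingers":0},
    {"x":0.02,"y":0,"z":-0.01,"roll":0,"fingers":0},
    {"x":0.02,"y":0,"z":0,"roll":0,"fingers":0},
    {"x":0.006,"y":0,"z":0,"roll":0,"fingers":0},
    {"x":0,"y":0,"z":0,"roll":0,"fingers":0},
  ],
)

```text
clock: 12.05
eef_pos: [0.6753, -0.0136, 0.0909]
tool_rot: [0.731, 0.057, -0.677, 0.065]
ft_force: [0.6, -0.3, 0.8]
grip_width: 0.0002
```

```bash
python3 -c "
from h import *
st()"
```

```text
t 12.05 clampframe mm [  72.4 -123.2   90.9] F(clamp) [ 0.5 -0.4  0.8] w 0.0002 q6 2.95
tool y in clamp [ 0.001 -1.   ] z [-0.997 -0.003] x [ 0.077 -0.005 -0.997]
```

Request:
arm_command(
  motion=[
    {"x":0,"y":-0.001,"z":0.014,"roll":0,"fingers":0},
    {"x":0,"y":0,"z":0.012,"roll":0,"fingers":0},
    {"x":0,"y":0,"z":0.01,"roll":0,"fingers":0},
    {"x":-0.001,"y":0,"z":0.008,"roll":0,"fingers":0},
    {"x":-0.003,"y":0,"z":0.008,"roll":0,"fingers":0},
    {"x":-0.002,"y":0,"z":0.008,"roll":0,"fingers":0},
  ],
)

```text
clock: 12.55
eef_pos: [0.6195, -0.0231, 0.1023]
tool_rot: [0.738, 0.057, -0.67, 0.065]
ft_force: [0.2, 0.1, -0.2]
grip_width: -0.0003
```

```bash
python3 -c "
from h import *
st();ang(6.5)"
```

```text
t 12.55 clampframe mm [  15.8 -123.1  102.3] F(clamp) [ 0.2  0.1 -0.2] w -0.0003 q6 2.93
tool y in clamp [ 0.001 -1.   ] z [-0.995 -0.003] x [ 0.097 -0.003 -0.995]
mark ang mod 2pi: 0.52 score 109 median 17
range 0.4 0.66
```

Above the rim now; press down and stroke.

Request:
arm_command(
  motion=[
    {"x":0.004,"y":0,"z":0.008,"roll":0,"fingers":0},
    {"x":0.004,"y":0,"z":0.01,"roll":0,"fingers":0},
    {"x":0.005,"y":0,"z":0.01,"roll":0,"fingers":0},
    {"x":0.006,"y":0,"z":0.01,"roll":0,"fingers":0},
    {"x":0.009,"y":0,"z":0.008,"roll":0,"fingers":0},
    {"x":0.011,"y":0,"z":0.006,"roll":0,"fingers":0},
    {"x":-0.01,"y":0,"z":0.008,"roll":0,"fingers":0},
    {"x":-0.03,"y":0,"z":0.0,"roll":0,"fingers":0},
    {"x":-0.014,"y":0,"z":-0.01,"roll":0,"fingers":0},
    {"x":0,"y":0,"z":-0.03,"roll":0,"fingers":0},
    {"x":0,"y":0,"z":-0.03,"roll":0,"fingers":0},
    {"x":0,"y":0,"z":-0.03,"roll":0,"fingers":0},
  ],
)

```text
clock: 13.6
eef_pos: [0.6729, -0.0129, 0.1821]
tool_rot: [0.766, 0.059, -0.637, 0.064]
ft_force: [-0.2, -0.2, 0.4]
grip_width: 0.0002
```

```bash
python3 -c "
from h import *
st();ang(8)"
```

```text
t 13.60 clampframe mm [  70.1 -122.1  182.1] F(clamp) [-0.2 -0.2  0.4] w 0.0002 q6 2.94
tool y in clamp [ 0.002 -1.   ] z [-0.984 -0.006] x [ 0.182  0.008 -0.983]
mark ang mod 2pi: 0.88 score 117 median 22
range 0.74 1.02
```

```bash
cat >> h.py <<'E'
def go(cx,cy,z):
    o,R,p=st(); t=O+EX*cx/1e3+EY*cy/1e3+[0,0,z/1e3]; print("togo tool mm",np.round(1e3*R.T@(t-p),1))
E
python3 -c "
from h import *
go(58,-122,86)"
```

```text
t 13.65 clampframe mm [  76.7 -122.1  183.3] F(clamp) [ 7.5 -0.7  2.8] w -0.0005 q6 2.94
tool y in clamp [ 0.003 -1.   ] z [-0.982 -0.008] x [ 0.189  0.009 -0.982]
togo tool mm [92.  -2.6 36.6]
```

Request:
arm_command(
  motion=[
    {"x":0.022,"y":0,"z":0.008,"roll":0,"fingers":0},
    {"x":0.025,"y":0,"z":0.01,"roll":0,"fingers":0},
    {"x":0.025,"y":0,"z":0.006,"roll":0,"fingers":0},
    {"x":0.01,"y":0,"z":0,"roll":0,"fingers":0},
    {"x":0,"y":0,"z":0,"roll":0,"fingers":0},
  ],
)

```text
clock: 14.07
eef_pos: [0.6728, -0.0154, 0.0976]
tool_rot: [0.769, 0.059, -0.633, 0.066]
ft_force: [0.9, 0.7, -0.1]
grip_width: -0.0001
```

```bash
python3 -c "
from h import *
go(45,-122,88);ang(7.2)"
```

```text
t 14.07 clampframe mm [  69.6 -124.6   97.6] F(clamp) [ 1.   0.5 -0.1] w -0.0001 q6 2.94
tool y in clamp [ 0.004 -1.   ] z [-0.982 -0.009] x [ 0.191  0.008 -0.982]
togo tool mm [ 4.7 -2.9 26. ]
mark ang mod 2pi: 0.90 score 120 median 21
range 0.76 1.04
```

Request:
arm_command(
  motion=[
    {"x":0.006,"y":-0.002,"z":0.01,"roll":0,"fingers":0},
    {"x":0.004,"y":-0.001,"z":0.012,"roll":0,"fingers":0},
    {"x":0,"y":0,"z":0.009,"roll":0,"fingers":0},
    {"x":-0.003,"y":0,"z":0.008,"roll":0,"fingers":0},
  ],
)

```text
clock: 14.45
eef_pos: [0.639, -0.0194, 0.0892]
tool_rot: [0.771, 0.059, -0.63, 0.066]
ft_force: [5.1, 1.7, 2.0]
grip_width: -0.0001
```

```bash
python3 -c "
from h import *
go(45,-122,88);ang(7.2)"
```

```text
t 14.45 clampframe mm [  35.7 -122.8   89.2] F(clamp) [5.3 0.8 2. ] w -0.0001 q6 2.93
tool y in clamp [ 0.004 -1.   ] z [-0.98  -0.009] x [ 0.198  0.008 -0.98 ]
togo tool mm [ 3.  -0.8 -8.9]
mark ang mod 2pi: 0.96 score 119 median 18
range 0.8200000000000001 1.1
```

Contact at the far upper rim. Stroke, rising first.

Request:
arm_command(
  motion=[
    {"x":-0.005,"y":0,"z":0.008,"roll":0,"fingers":0},
    {"x":-0.004,"y":0,"z":0.009,"roll":0,"fingers":0},
    {"x":-0.002,"y":0,"z":0.01,"roll":0,"fingers":0},
    {"x":-0.001,"y":0,"z":0.01,"roll":0,"fingers":0},
  ],
)

```text
clock: 14.83
eef_pos: [0.6057, -0.0266, 0.1032]
tool_rot: [0.777, 0.058, -0.623, 0.067]
ft_force: [0.4, 0.7, 0.4]
grip_width: -0.0002
```

```bash
python3 -c "
from h import *
st();ang(7.6)"
```

```text
t 14.83 clampframe mm [   1.6 -124.1  103.2] F(clamp) [0.5 0.6 0.4] w -0.0002 q6 2.91
tool y in clamp [ 0.004 -1.   ] z [-0.977 -0.01 ] x [ 0.216  0.007 -0.976]
mark ang mod 2pi: 1.50 score 96 median 19
range 1.32 1.6600000000000001
```

Request:
arm_command(
  motion=[
    {"x":0.005,"y":0,"z":0.008,"roll":0,"fingers":0},
    {"x":0.004,"y":-0.001,"z":0.01,"roll":0,"fingers":0},
    {"x":0.005,"y":0,"z":0.01,"roll":0,"fingers":0},
    {"x":0.007,"y":0,"z":0.009,"roll":0,"fingers":0},
    {"x":0.009,"y":0,"z":0.007,"roll":0,"fingers":0},
  ],
)

```text
clock: 15.3
eef_pos: [0.5911, -0.0302, 0.097]
tool_rot: [0.797, 0.06, -0.598, 0.067]
ft_force: [-20.0, 5.3, 54.8]
grip_width: -0.0001
```

```bash
python3 -c "
from h import *
st();ang(8.6,'pics/s7.png')"
```

```text
t 15.30 clampframe mm [ -13.4 -125.2   97. ] F(clamp) [-18.8   8.7  54.8] w -0.0001 q6 2.90
tool y in clamp [ 0.007 -0.999] z [-0.961 -0.016] x [ 0.278  0.016 -0.96 ]
mark ang mod 2pi: 1.74 score 93 median 24
range 1.56 1.94
```

View pics/s7.png

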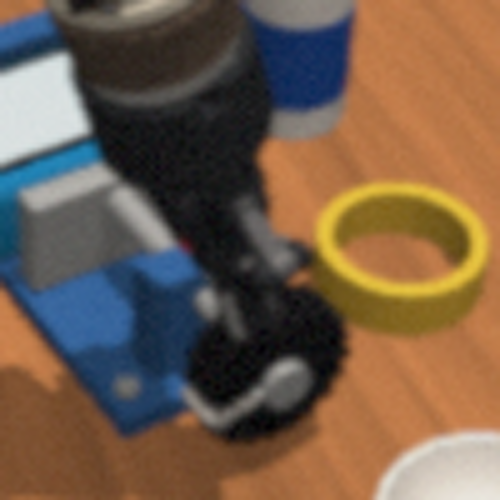

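Request:
arm_command(
  motion=[
    {"x":-0.002,"y":0,"z":0.01,"roll":0,"fingers":0},
    {"x":0.0,"y":0,"z":0.01,"roll":0,"fingers":0},
    {"x":0.002,"y":0,"z":0.01,"roll":0,"fingers":0},
  ],
)

```text
clock: 15.6
eef_pos: [0.5692, -0.035, 0.1004]
tool_rot: [0.803, 0.061, -0.589, 0.068]
ft_force: [0.2, -0.1, -0.4]
grip_width: 0.0
```

```bash
python3 -c "
from h import *
st();ang(8.6)"
```

```text
t 15.60 clampframe mm [ -35.8 -126.3  100.4] F(clamp) [ 0.2 -0.2 -0.4] w 0.0 q6 2.88
tool y in clamp [ 0.008 -0.999] z [-0.954 -0.019] x [ 0.3    0.017 -0.954]
mark ang mod 2pi: 1.72 score 111 median 24
range 1.54 1.9000000000000001
```

Request:
arm_command(
  motion=[
    {"x":-0.02,"y":-0.001,"z":-0.006,"roll":0,"fingers":0},
    {"x":-0.002,"y":-0.001,"z":-0.03,"roll":0,"fingers":0},
    {"x":0.008,"y":-0.001,"z":-0.032,"roll":0,"fingers":0},
    {"x":0.01,"y":0,"z":-0.035,"roll":0,"fingers":0},
    {"x":0.01,"y":0,"z":-0.025,"roll":0,"fingers":0},
    {"x":0.005,"y":0,"z":-0.01,"roll":0,"fingers":0},
  ],
)

```text
clock: 16.15
eef_pos: [0.6921, -0.0083, 0.1233]
tool_rot: [0.797, 0.059, -0.598, 0.066]
ft_force: [0.4, -0.1, 0.9]
grip_width: -0.0003
```

```bash
python3 -c "
from h import *
go(60,-123,88);ang(8.6)"
```

```text
t 16.15 clampframe mm [  89.9 -120.8  123.3] F(clamp) [ 0.3 -0.1  0.9] w -0.0003 q6 2.94
tool y in clamp [ 0.003 -0.999] z [-0.961 -0.013] x [ 0.279  0.015 -0.96 ]
togo tool mm [25.7  0.9 38.5]
mark ang mod 2pi: 1.72 score 114 median 24
range 1.54 1.9000000000000001
```

Request:
arm_command(
  motion=[
    {"x":0.014,"y":0,"z":0.014,"roll":0,"fingers":0},
    {"x":0.012,"y":0.001,"z":0.014,"roll":0,"fingers":0},
    {"x":0.002,"y":0,"z":0.008,"roll":0,"fingers":0},
    {"x":-0.002,"y":0,"z":0.01,"roll":0,"fingers":0},
  ],
)

```text
clock: 16.53
eef_pos: [0.6567, -0.0166, 0.0805]
tool_rot: [0.796, 0.06, -0.599, 0.067]
ft_force: [0.4, 0.7, -0.5]
grip_width: 0.0002
```

```bash
python3 -c "
from h import *
go(40,-123,88);ang(8)"
```

```text
t 16.53 clampframe mm [  53.6 -123.    80.5] F(clamp) [ 0.6  0.6 -0.5] w 0.0002 q6 2.93
tool y in clamp [ 0.005 -0.999] z [-0.962 -0.014] x [ 0.275  0.015 -0.961]
togo tool mm [-10.9   0.2  11. ]
mark ang mod 2pi: 1.74 score 113 median 23
range 1.56 1.94
```

Request:
arm_command(
  motion=[
    {"x":-0.009,"y":0,"z":0.01,"roll":0,"fingers":0},
    {"x":-0.005,"y":0,"z":0.01,"roll":0,"fingers":0},
    {"x":-0.006,"y":0,"z":0.008,"roll":0,"fingers":0},
    {"x":-0.005,"y":0,"z":0.008,"roll":0,"fingers":0},
  ],
)

```text
clock: 16.92
eef_pos: [0.6242, -0.0227, 0.1016]
tool_rot: [0.803, 0.06, -0.59, 0.066]
ft_force: [-0.3, 0.1, 0.4]
grip_width: -0.0001
```

```bash
python3 -c "
from h import *
st();ang(8.3)"
```

```text
t 16.92 clampframe mm [  20.5 -123.5  101.6] F(clamp) [-0.3  0.2  0.4] w -0.0001 q6 2.91
tool y in clamp [ 0.005 -0.999] z [-0.955 -0.015] x [ 0.297  0.018 -0.955]
mark ang mod 2pi: 2.28 score 91 median 19
range 2.08 2.48
```

Request:
arm_command(
  motion=[
    {"x":0,"y":0,"z":0.009,"roll":0,"fingers":0},
    {"x":0,"y":0,"z":0.01,"roll":0,"fingers":0},
    {"x":0,"y":0,"z":0.01,"roll":0,"fingers":0},
    {"x":0.001,"y":0,"z":0.01,"roll":0,"fingers":0},
  ],
)

```text
clock: 17.3
eef_pos: [0.5967, -0.0283, 0.0996]
tool_rot: [0.81, 0.061, -0.579, 0.066]
ft_force: [0.7, 0.5, 9.2]
grip_width: 0.0003
```

```bash
python3 -c "
from h import *
st();ang(8.6)"
```

```text
t 17.30 clampframe mm [  -7.5 -124.3   99.6] F(clamp) [0.8 0.3 9.2] w 0.0003 q6 2.90
tool y in clamp [ 0.006 -0.999] z [-0.947 -0.018] x [ 0.322  0.023 -0.947]
mark ang mod 2pi: 3.00 score 88 median 17
range 2.84 3.16
```

Good: 9.28 rad with light force. Continue.

Request:
arm_command(
  motion=[
    {"x":0.001,"y":0,"z":0.01,"roll":0,"fingers":0},
    {"x":0.002,"y":0,"z":0.01,"roll":0,"fingers":0},
    {"x":0.004,"y":0,"z":0.009,"roll":0,"fingers":0},
    {"x":0.006,"y":0,"z":0.008,"roll":0,"fingers":0},
  ],
)

```text
clock: 17.68
eef_pos: [0.5671, -0.0351, 0.0797]
tool_rot: [0.813, 0.061, -0.576, 0.067]
ft_force: [-0.4, -0.2, 4.3]
grip_width: -0.0
```

```bash
python3 -c "
from h import *
st();ang(9.6)"
```

```text
t 17.68 clampframe mm [ -37.9 -126.    79.7] F(clamp) [-0.5 -0.1  4.3] w -0.0 q6 2.88
tool y in clamp [ 0.006 -0.999] z [-0.944 -0.018] x [ 0.33   0.023 -0.944]
mark ang mod 2pi: 3.62 score 98 median 17
range 3.48 3.7600000000000002
```

Request:
arm_command(
  motion=[
    {"x":0.009,"y":0,"z":0.004,"roll":0,"fingers":0},
    {"x":0.009,"y":0,"z":0.003,"roll":0,"fingers":0},
    {"x":-0.008,"y":0,"z":0.014,"roll":0,"fingers":0},
    {"x":-0.03,"y":-0.001,"z":0.004,"roll":0,"fingers":0},
    {"x":-0.03,"y":-0.001,"z":-0.008,"roll":0,"fingers":0},
    {"x":-0.008,"y":-0.001,"z":-0.028,"roll":0,"fingers":0},
    {"x":0.004,"y":0,"z":-0.032,"roll":0,"fingers":0},
    {"x":0.006,"y":0,"z":-0.032,"roll":0,"fingers":0},
    {"x":0.006,"y":0,"z":-0.025,"roll":0,"fingers":0},
  ],
)

```text
clock: 18.48
eef_pos: [0.6213, -0.0179, 0.1352]
tool_rot: [0.797, 0.059, -0.598, 0.063]
ft_force: [0.6, -0.6, 0.6]
grip_width: 0.0002
```

```bash
python3 -c "
from h import *
go(60,-126,88);ang(9.9)"
```

```text
t 18.48 clampframe mm [  18.4 -118.2  135.2] F(clamp) [ 0.5 -0.7  0.6] w 0.0002 q6 2.93
tool y in clamp [-0.002 -1.   ] z [-0.961 -0.007] x [ 0.279  0.019 -0.96 ]
togo tool mm [ 57.1   6.3 -26.7]
mark ang mod 2pi: 4.20 score 105 median 16
range 4.04 4.36
```

Request:
arm_command(
  motion=[
    {"x":0.012,"y":0.003,"z":-0.022,"roll":0,"fingers":0},
    {"x":0.018,"y":0.003,"z":-0.014,"roll":0,"fingers":0},
    {"x":0.018,"y":0,"z":0,"roll":0,"fingers":0},
    {"x":0.004,"y":0,"z":0.006,"roll":0,"fingers":0},
  ],
)

```text
clock: 18.87
eef_pos: [0.672, -0.0164, 0.0917]
tool_rot: [0.797, 0.059, -0.597, 0.063]
ft_force: [-0.5, -0.2, -0.3]
grip_width: 0.0
```

```bash
python3 -c "
from h import *
go(40,-125,88)"
```

```text
t 18.87 clampframe mm [  68.7 -125.4   91.7] F(clamp) [-0.5 -0.1 -0.3] w 0.0 q6 2.93
tool y in clamp [ 0. -1.] z [-0.96  -0.009] x [ 0.279  0.019 -0.96 ]
togo tool mm [-4.5 -0.5 28.6]
```

Request:
arm_command(
  motion=[
    {"x":0,"y":0,"z":0.012,"roll":0,"fingers":0},
    {"x":-0.003,"y":0,"z":0.012,"roll":0,"fingers":0},
    {"x":-0.004,"y":0,"z":0.01,"roll":0,"fingers":0},
    {"x":-0.006,"y":0,"z":0.008,"roll":0,"fingers":0},
    {"x":-0.005,"y":0,"z":0.008,"roll":0,"fingers":0},
  ],
)

```text
clock: 19.28
eef_pos: [0.6265, -0.0245, 0.0986]
tool_rot: [0.803, 0.06, -0.59, 0.064]
ft_force: [2.9, -0.0, -0.7]
grip_width: 0.0001
```

```bash
python3 -c "
from h import *
st();ang(10.6)"
```

```text
t 19.28 clampframe mm [  22.5 -125.7   98.6] F(clamp) [ 2.9 -0.5 -0.7] w 0.0001 q6 2.91
tool y in clamp [ 0.002 -1.   ] z [-0.955 -0.011] x [ 0.297  0.022 -0.955]
mark ang mod 2pi: 4.86 score 117 median 16
range 4.66 5.04
```

Request:
arm_command(
  motion=[
    {"x":-0.001,"y":0,"z":0.009,"roll":0,"fingers":0},
    {"x":0,"y":0,"z":0.01,"roll":0,"fingers":0},
    {"x":0,"y":0,"z":0.01,"roll":0,"fingers":0},
    {"x":0.001,"y":0,"z":0.01,"roll":0,"fingers":0},
  ],
)

```text
clock: 19.67
eef_pos: [0.5989, -0.0306, 0.1]
tool_rot: [0.812, 0.061, -0.577, 0.064]
ft_force: [0.6, 2.4, 10.1]
grip_width: -0.0001
```

```bash
python3 -c "
from h import *
st();ang(11.6)"
```

```text
t 19.67 clampframe mm [  -5.8 -126.9  100. ] F(clamp) [ 1.   2.3 10.1] w -0.0001 q6 2.89
tool y in clamp [ 0.003 -0.999] z [-0.946 -0.014] x [ 0.326  0.025 -0.945]
mark ang mod 2pi: 5.50 score 103 median 22
range 5.3 5.68
```

Request:
arm_command(
  motion=[
    {"x":0.001,"y":0,"z":0.01,"roll":0,"fingers":0},
    {"x":0.002,"y":0,"z":0.01,"roll":0,"fingers":0},
    {"x":0.004,"y":0,"z":0.009,"roll":0,"fingers":0},
    {"x":0.006,"y":0,"z":0.008,"roll":0,"fingers":0},
  ],
)

```text
clock: 20.05
eef_pos: [0.5662, -0.0375, 0.0802]
tool_rot: [0.813, 0.06, -0.575, 0.064]
ft_force: [0.2, 0.6, 3.5]
grip_width: 0.0003
```

```bash
python3 -c "
from h import *
st();ang(12.4)"
```

```text
t 20.05 clampframe mm [ -39.2 -128.2   80.2] F(clamp) [0.3 0.5 3.5] w 0.0003 q6 2.88
tool y in clamp [ 0.002 -0.999] z [-0.944 -0.013] x [ 0.331  0.024 -0.943]
mark ang mod 2pi: 6.02 score 108 median 22
range 5.88 6.22
```

Request:
arm_command(
  motion=[
    {"x":0.009,"y":0,"z":0.004,"roll":0,"fingers":0},
  ],
)

```text
clock: 20.18
eef_pos: [0.5599, -0.0385, 0.068]
tool_rot: [0.811, 0.06, -0.579, 0.064]
ft_force: [-3.4, -1.0, 4.7]
grip_width: -0.0002
```

```bash
python3 -c "
from h import *
st();ang(12.5,'pics/s8.png')"
```

```text
t 20.18 clampframe mm [ -45.6 -128.1   68. ] F(clamp) [-3.5 -0.4  4.7] w -0.0002 q6 2.87
tool y in clamp [ 0.001 -0.999] z [-0.947 -0.012] x [ 0.322  0.023 -0.946]
mark ang mod 2pi: 0.06 score 113 median 19
range 0.0 6.28
```

View pics/s8.png

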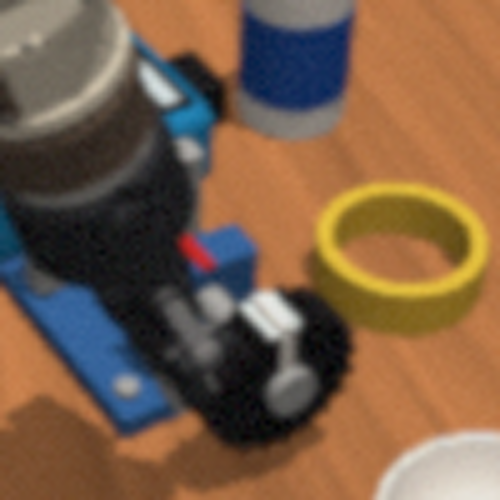

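Mark on top at 12.6 rad (crop (272,312), in line with the red line (197,252) along y). Back off towards the robot, then up.

Request:
arm_command(
  motion=[
    {"x":-0.008,"y":0,"z":0.016,"roll":0,"fingers":0},
    {"x":-0.009,"y":0,"z":0.018,"roll":0,"fingers":0},
    {"x":-0.02,"y":0,"z":0.005,"roll":0,"fingers":0},
    {"x":-0.025,"y":0,"z":-0.005,"roll":0,"fingers":0},
    {"x":-0.03,"y":0.005,"z":-0.008,"roll":0,"fingers":0},
    {"x":-0.02,"y":0.02,"z":0,"roll":0,"fingers":0},
    {"x":0,"y":0.03,"z":0.02,"roll":0,"fingers":0},
    {"x":0,"y":0.03,"z":0.02,"roll":0,"fingers":0},
    {"x":0,"y":0.03,"z":0.02,"roll":0,"fingers":0},
    {"x":0,"y":0.03,"z":0.02,"roll":0,"fingers":0},
    {"x":0,"y":0.02,"z":0.01,"roll":0,"fingers":0},
    {"x":0,"y":0,"z":0,"roll":0,"fingers":0},
    {"x":0,"y":0,"z":0,"roll":0,"fingers":0},
  ],
)

```text
clock: 21.32
eef_pos: [0.4178, -0.2271, 0.1345]
tool_rot: [0.797, 0.064, -0.598, 0.06]
ft_force: [-0.4, 0.7, 0.5]
grip_width: 0.0001
```

```bash
python3 -c "
from h import *
st();ang(12.5,'pics/s9.png')
t=camera('top');crop(t,'pics/t9.png',250,100,450,250,4)"
```

```text
t 21.32 clampframe mm [-217.7 -289.8  134.5] F(clamp) [-0.3  0.8  0.5] w 0.0001 q6 2.37
tool y in clamp [ 0.004 -1.   ] z [-0.96  -0.009] x [ 0.277  0.03  -0.96 ]
mark ang mod 2pi: 0.06 score 119 median 19
range 0.0 6.28
```

View pics/s9.png

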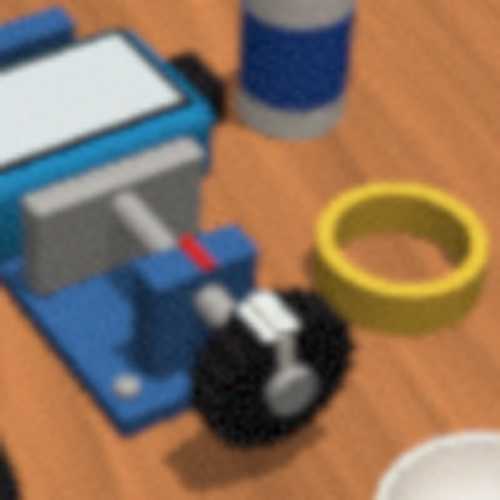

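View pics/t9.png

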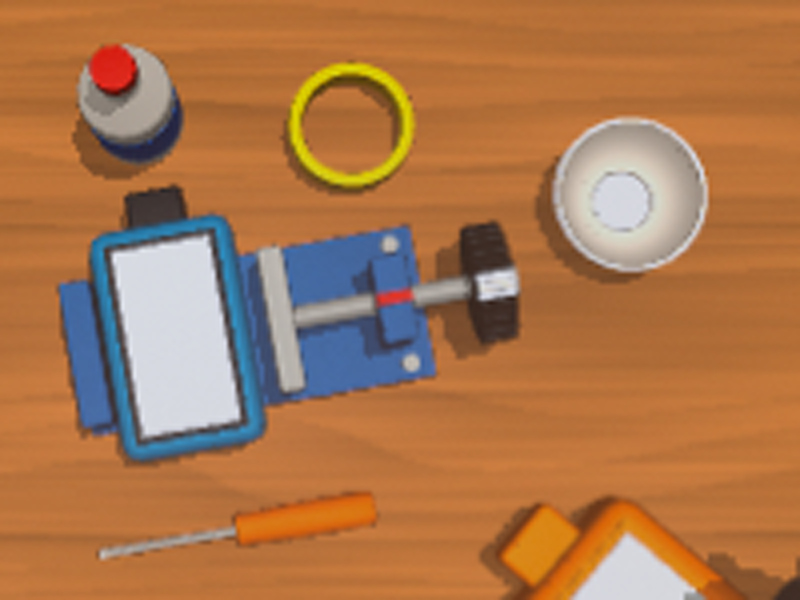

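```bash
python3 -c "
from h import *
from workcell import job_done
ang(12.5);print(job_done())"
```

```text
mark ang mod 2pi: 0.06 score 119 median 20
range 0.0 6.28
the job is handed in; nothing more can be done
None
```

I rolled the wheel loose with the shut fingertip in six strokes, and it now stands about two full turns from tight with the white mark on top. The job was handed in at about 21 s of the 69 s allowed; no verdict was reported.

**Last checks:**
- **Wheel:** the side camera gives the mark 0.06 rad past the top. The counted total is about 12.6 rad, and the reading did not change after the finger left. In the top view the mark lines up with the red line.
- **Jaw travel:** the wheel's outward shift reads about 9 mm by a crude pixel estimate, against 11.6 mm expected. I put most of the gap down to the mark starting off the top; one turn would have shown under 6 mm. The turn count itself rests on the angle tracking, where no step was over 1.3 rad.
- **Surroundings:** by eye in the final pictures, the mirror lies flat in the clamp, and dish, bottle, tape and screwdriver look unmoved. I did not measure their positions again.
- **Robot:** it stands clear of everything.

**What went less well:** the tool drifted to a tilt of about 0.3 rad during the strokes, because rows do not make up what they miss. One stroke pressed with about 58 N at the fingertip and hardly turned the wheel, so I eased off for the remaining strokes.

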